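# Release the locked die drawer with the release pin

### The arm

A 7-joint arm with a two-finger parallel gripper is mounted at the origin on the work surface. World frame = base frame: x ahead of the robot, y to its left, z up, the work surface at z = 0. Lengths are in mm, angles in rad, forces in N, time in s.
With the tool pointing down it reaches from about 400 to 850 mm from the base axis. Payload 10.4 kg.
Tool frame: the origin (TCP) lies between the finger pads; the fingertips stand 14 mm ahead of it and the grasp point (between the pads) lies 5 mm behind it; z points along the fingers, y is the direction in which the jaws open and shut (so a half turn about z gives the same grasp; the last joint's range is limited). The gripper opens to 85 mm and grips with 20 to 120 N. Pads are 22 mm wide; open, the fingers measure 114 mm over their backs; the gripper's body (76 mm by 85 mm) begins 54 mm behind the grasp point. The pads swing forward as they close: fully open they stand 13 mm farther back than shut.
Start: joints at [1.268, 0.332, -0.065, 1.46, 0.022, 1.35, -0.088], TCP at [172.623, -600.709, 245.338] pointing down, gripper open.
Joint ranges: [-2.6, 2.6], [-0.5, 2.12], [-1.47, 1.34], [0.16, 2.42], [-1.27, 4.41], [0.06, 2.06], [-2.6, 2.6]. Speed limits (rad/s): [2.22, 2.22, 2.79, 2.79, 3.14, 3.14, 3.14].

### API

Orientations are given as [roll, pitch, yaw] about the fixed x, y, z axes, in that order (R = Rz(yaw) Ry(pitch) Rx(roll)).
In Python, from plant import r gives the robot as it stands.
- The arm moves only by the shell command python3 -m crank 'ROWS' [FORCE]. ROWS is JSON, a list of rows, each a list of 5 numbers: the shift along the tool's x, y, z in mm, then the turn about the tool's z in degrees, then the closure in counts, from 0 (fully open) to 255 (shut). In form: [[dx, dy, dz, turn, gripper], ...]. A call has 1 to 5 rows; each row is the pose to reach, as a shift and turn from the pose commanded when the call began, along the tool's axes at that moment; what a row does not reach only later rows make up. A row lasts 1/10 s, in which the tool goes at most 50 mm and 8.59 degrees, less where a joint would pass 70% of its speed; a pose out of reach is approached as far as the arm can. A call with a gripper value outside its range is refused whole. The fingers move at their own pace and stop on an object; FORCE is the grip in N (left out, the last holds). Time passes only in rows, so rows that repeat a pose let the fingers close. It gives the time, the measured TCP pose, the force and the opening at its end, in the units of the state.
- r.get_obs(): the state, without advancing time (a new reading comes with each control period).
- r.read_camera(name): name is "side" or "top"; returns the picture (480x640x3 uint8, red, green, blue); there is no depth.
- r.camera_params(name): a dict with "fx", "fy", "cx", "cy" (pixels), "dist_coeffs" ([k1, k2, p1, p2, k3] as OpenCV has them; the pictures are not rectified), "view" (4x4, takes a point from world to camera coordinates). Camera axes: x right, y up, looking along -z (the intrinsics and any distortion apply to the point x, -y, -z); pixel columns grow to the right and rows downward; lengths in mm; the calibration is good to about 2 mm. A picture is of the moment at which its call begins. camera_params takes no time and is no camera call.
- r.close_job(): hands the job in, once; it reports no verdict.
Trained networks look in the newest picture that a camera, given by its name, has taken for a name from the list of things; names that differ only in an ending like _2 or _b are one class to them, and where a whole thing is asked for, a point or a joint stands for the part that bears it (a point fixed in the world has none). Each returns a list of dicts, best first, with "score" (0 to 1); they miss things now and then, are a little off and sometimes report something else, mostly with a low value. They report only what shows in the picture. A call takes as long as a camera call.
- r.boxes_of(camera, name): "position" ([x, y, z] in mm, in the coordinates of the camera as it stood for that picture, good to about 4 mm: the middle of the surface that is visible of it).
- r.trace(camera, name): "pixels" (480x640 bool, what is visible of it).
- r.place_of(camera, name): "position" ([x, y, z] in mm, in the coordinates of the camera as it stood for that picture, good to about 4 mm: a listed point, or the origin of a listed thing).
The state is a dict: "time_s": time; "joint_positions": joint angles; "qd": joint speeds; "joint_torque": joint torques, N m; "tool_pos": TCP position; "orientation": TCP orientation; "wrist_force": force on the tool from outside, world axes, zero at the start; "moment": the same for the moment, N m; "grip_width": finger opening in mm.
Only numpy, scipy, OpenCV 4.12 (cv2) and the standard library are available. Lean on these libraries where they do the work, as an engineer would, in place of code of your own. Each camera call takes 0.05 s, during which the arm holds its last target. There are 200 camera calls.

### The job

The die drawer of the small green cabinet is held shut by a hidden spring latch: take the release pin (thin rod, black handle) out of the tool block, and feel with it through the row of holes in the cabinet's top for the one place that gives; press there until the drawer springs out, but do not force the pin where it stops hard. Then stand the pin back in the tool block and pull the drawer out to its stop by its handle. Leave everything else on the bench where it is.

Things in the scene. Friction and masses are not known exactly. Their poses are not given: they have to be found in the camera images.
- cabinet: Green sheet-steel cabinet fixed to the bench, 150 mm deep (its x), 240 mm wide (its y), 120 mm high. Origin at the centre of its underside; its front with the drawer looks to its -x, z up. Top plate 5 mm thick with a row of four identical 14 mm round holes along y at x = +42 mm. More than 50 N of the pin on the cabinet damages it.
- strip (a point): Middle of a hidden level metal strip under all four holes, upper side 28 mm below the cabinet's top face. It is rigid but for one 34 mm long piece (along the row), the sprung latch: level with the rest, looks the same, lies at a new unknown place along the row each time, wholly under at least one hole, sometimes two. On the rest, or across the latch's ends, the pin stops hard.
- latch_depth (a point): Point under the middle of the row, 37 mm below the top face: the depth at which the pin's tip has pressed the latch down far enough (9 mm) to let the drawer go. The latch gives from about 4 N, growing to about 10 N, and meets a hard end stop when the tip is 42 mm below the top face. It springs back up when let go.
- hole0 (a point): Centre of hole 0 at the top face: cabinet x = +42, y = -33, z = 120 mm (hole 14 mm in diameter).
- hole1 (a point): Centre of hole 1, as hole 0 but at y = -11 mm.
- hole2 (a point): Centre of hole 2, as hole 0 but at y = +11 mm.
- hole3 (a point): Centre of hole 3, as hole 0 but at y = +33 mm.
- drawer (a joint): Drawer travel in m: 0 shut and latched, 0.07 fully out (towards the cabinet's -x). When the latch trips, an ejector spring pushes it out by itself within half a second to somewhere between 0.027 and 0.04, where it stays; from there it slides with 1 to 3 N of drag and stays where it is left. Latched, it cannot be pulled out.
- drawer_handle (a point): Middle of the drawer's steel bar handle: bar 10 mm in diameter, 90 mm between its two arms, parallel to the cabinet's y, 93 mm above the bench, its centre line 45 mm in front of the drawer's flat front panel (panel top 112 mm above the bench). Moves with the drawer.
- pin: Release pin, loose, 100 g, standing in the tool block: steel rod 7 mm in diameter and 65 mm long, then a steel collar 26 mm in diameter and 5 mm thick (65 to 70 mm), then a plain round black handle 18 mm in diameter from 70 to 125 mm. Origin at the centre of the rod's tip, z runs up the pin to the handle. Its body lies wholly along z.
- rack: Dark steel tool block fixed to the bench, 60 mm (its x) by 120 mm (its y), 75 mm high, origin at the centre of its underside. Two upright blind holes of 14 mm diameter and 70 mm depth in its top, at x = 0, y = -35 and +35 mm. The pin stands in one, its collar resting on the block's top (pin origin 10 mm above the bench); the punch stands in the other.
- punch: Bystander: drift punch standing in the other hole of the tool block: 11 mm shank 45 mm long, 28 mm collar, square 15 mm all-steel head whose top is 92 mm above its tip (122 mm above the bench). Origin at the centre of its tip.
- bush: Bystander: loose steel bush, 28 mm in diameter, 18 mm high, standing on the front left part of the cabinet's top. Origin at the centre of its underside.
- jar: Bystander: clear jar with white cap, 64 mm in diameter, 85 mm high, loose on the bench. Origin at the centre of its underside.
- driver: Bystander: screwdriver, 200 mm long, lying loose on the bench, nearer the robot than the tool block.
- clamp: Bystander: dark steel C-clamp, about 90 by 110 mm and 14 mm thick, lying loose on the bench.
- gauge_block: Bystander: steel block 50 by 30 by 24 mm, loose on the bench.

How it is judged (in metres and radians):
On the way, in this order (a step that is already met when the one before it is completed fails the run):
1. the release pin is out of the tool block (lifted 40 mm or more) (height (world z) of pin above 0.05 m), for 0.1 s.
2. the latch is tripped: the drawer has sprung out by 20 mm or more (value of joint drawer above 0.02 m), for 0.2 s.
At the end, for the whole second after the job is handed in: The drawer is out by more than 62 of its 70 mm and at rest; the release pin stands upright (within 0.15 rad) in a hole of the tool block, pushed in until its collar rests on the block (within 6 mm), at rest (value of joint drawer above 0.062 m and z of pin in the frame of rack between 0.004 and 0.016 m and x of pin in the frame of rack between -0.012 and 0.012 m and y of pin in the frame of rack between -0.05 and 0.05 m and angle between pin's own z axis and vertical below 0.15 rad and linear speed of pin below 0.02 m/s and velocity of joint drawer below 0.01 m/s); the robot touches nothing.
It fails at once if the pin is forced: more than 50 N between the pin and the cabinet (with its latch and drawer) (contact force between pin and cabinet above 50 N).
It fails at once if a bystander (punch, bush, jar, screwdriver, clamp, gauge block) is moved by more than 30 mm (distance of any of punch, bush, jar, driver, clamp, gauge_block from where it was at the start of the episode above 0.03 m).
It also fails if it takes over 67 s, if anything falls off the work surface, if the arm or the gripper's body presses on something with over 40 N, if the wrist force passes 120 N, or if a joint passes its speed limit or range.

## Working session

There is one attempt and no reset: what is moved stays moved. The work goes in short steps, Python scripts to look and compute and a shell command to move; the robot and the scene stay as the last step left them, time stands still between calls to the robot, and variables do not carry over. Pictures are saved under pics/ and viewed, about 8 in all and at most 12, crops included, and the job is handed in when it is done.

```bash
ls; mkdir -p pics; cat > h.py <<'E'
from plant import r
import numpy as np, cv2
from scipy.spatial.transform import Rotation as Ro
def P(c):
    p=r.camera_params(c); V=np.array(p["view"]); K=np.array([[p["fx"],0,p["cx"]],[0,p["fy"],p["cy"]],[0,0,1.]]); return V,K,np.array(p["dist_coeffs"],float)
def toW(c,x):
    V=P(c)[0]; return (np.linalg.inv(V)@np.append(x,1))[:3]
def proj(c,X):
    V,K,d=P(c); X=np.atleast_2d(X).astype(float); C=(V[:3,:3]@X.T).T+V[:3,3]; C=C*[1,-1,-1]
    return cv2.projectPoints(C,np.zeros(3),np.zeros(3),K,d)[0][:,0]
def ray(c,uv):
    V,K,d=P(c); q=cv2.undistortPoints(np.array([[uv]],float),K,d)[0,0]
    D=V[:3,:3].T@np.array([q[0],-q[1],-1]); return -V[:3,:3].T@V[:3,3],D/np.linalg.norm(D)
def tri(l):
    A=np.zeros((3,3));b=np.zeros(3)
    for c,uv in l:
        o,d=ray(c,uv);M=np.eye(3)-np.outer(d,d);A+=M;b+=M@o
    return np.linalg.solve(A,b)
def atz(c,uv,z):
    o,d=ray(c,uv); return o+d*(z-o[2])/d[2]
def obs():
    o=r.get_obs(); print("t",o["time_s"],"tcp",np.round(o["tool_pos"],1),"rpy",np.round(o["orientation"],3),"F",np.round(o["wrist_force"],1),"w",round(o["grip_width"],1),"q",np.round(o["joint_positions"],2)); return o
def tool(o,X,grasp=0):
    "shift in tool axes from tcp to X"
    return Ro.from_euler('xyz',o["orientation"]).as_matrix().T@(np.array(X)-o["tool_pos"])
def snap(c,f):
    im=np.array(r.read_camera(c)); cv2.imwrite("pics/"+f,im[:,:,::-1]); return im
E
python3 - <<'E'
from h import *
obs()
for c in("side","top"):
    snap(c,c+"0.png"); V,K,d=P(c); print(c,"cam at",np.round(-V[:3,:3].T@V[:3,3]),"look",np.round(-V[2,:3],2),K[0,0],d)
    for n in("pin","rack","cabinet","hole0","hole1","hole2","hole3","drawer_handle","punch","bush","jar","driver","clamp","gauge_block","strip"):
        l=r.place_of(c,n); print(n,[(round(q["score"],2),np.round(toW(c,q["position"]))) for q in l[:2]])
obs()
E
```

```text
pics
t 0.0 tcp [ 172.5 -600.4  244.5] rpy [-3.14  0.    0.28] F [-0.3 -0.4  0.3] w 85.4 q [ 1.27  0.33 -0.06  1.46  0.02  1.35 -0.09]
side cam at [ 352. -621.  689.] look [ 0.21  0.72 -0.66] 444.4812855157841 [-0.00608049  0.          0.          0.          0.        ]
pin [(0.56, array([ 512., -379.,   15.]))]
rack [(0.62, array([ 512., -345.,    2.]))]
cabinet [(0.95, array([648.,  97.,  -3.]))]
hole0 [(0.96, array([690., 132., 122.])), (0.77, array([685.,  89., 122.]))]
hole1 [(0.96, array([690., 132., 122.])), (0.77, array([685.,  89., 122.]))]
hole2 [(0.96, array([690., 132., 122.])), (0.77, array([685.,  89., 122.]))]
hole3 [(0.96, array([690., 132., 122.])), (0.77, array([685.,  89., 122.]))]
drawer_handle [(0.71, array([687.,  65., 121.])), (0.66, array([525., 107.,  94.]))]
punch [(0.69, array([ 523., -305.,   31.])), (0.3, array([691., 104., 117.]))]
bush [(0.74, array([688.,  87., 119.])), (0.69, array([599., 177., 119.]))]
jar [(0.82, array([ 702., -205.,    3.]))]
driver [(0.3, array([ 513., -345.,   -1.]))]
clamp [(0.81, array([414., 373.,   0.])), (0.3, array([694., 1
[... 646 characters left out ...]
array([683.,  62., 125.])), (0.81, array([687.,  84., 121.]))]
hole3 [(0.83, array([683.,  62., 125.])), (0.81, array([687.,  84., 121.]))]
drawer_handle [(0.87, array([523., 113.,  94.]))]
punch [(0.4, array([ 517., -311.,   29.]))]
bush [(0.46, array([607., 176., 124.]))]
jar [(0.75, array([ 703., -206.,   -2.]))]
driver [(0.73, array([ 332., -222.,    0.])), (0.65, array([603., 179., 125.]))]
clamp [(0.74, array([417., 379.,  -1.]))]
gauge_block [(0.54, array([611., 377.,   1.])), (0.39, array([ 509., -374.,    7.]))]
strip [(0.97, array([691.,  98.,  93.]))]
t 1.6 tcp [ 172.6 -600.7  245.3] rpy [ 3.142 -0.     0.28 ] F [ 0.8 -0.2  0.6] w 85.4 q [ 1.27  0.33 -0.06  1.46  0.02  1.35 -0.09]
```

View pics/side0.png

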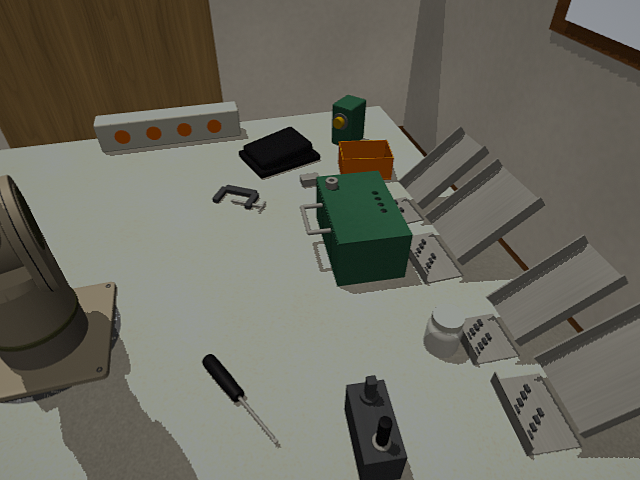

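View pics/top0.png

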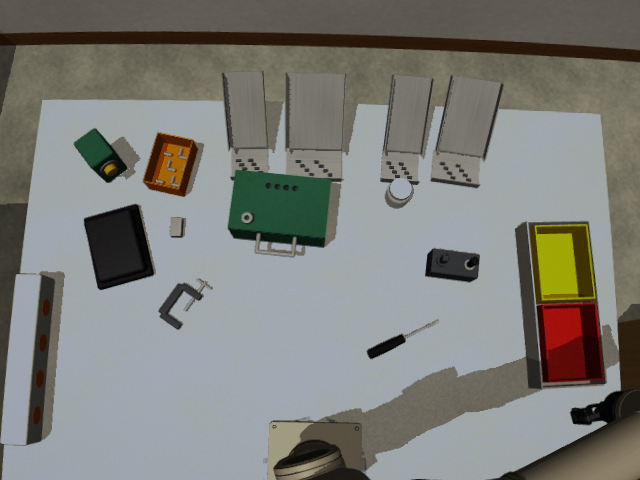

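Side view: pin's black handle is at about (384,430), the punch at (371,388), and the cabinet's hole row around (378,201). Top view: pin at (471,264), holes at u 268–295, v 187. Next I'll crop and refine.

```bash
python3 - <<'E'
from h import *
s=cv2.imread("pics/side0.png");t=cv2.imread("pics/top0.png")
def crop(im,x,y,w,h,k): return cv2.resize(im[y:y+h,x:x+w],None,fx=k,fy=k,interpolation=cv2.INTER_CUBIC)
a=crop(s,340,370,80,60+50,5)[:300*2]  # 400x550
b=crop(t,420,240,66,50,6); c=crop(t,255,172,66,40,6)
can=np.zeros((600,800,3),np.uint8); can[:550,:400]=a; can[:300,400:796]=b; can[300:540,400:796]=c
cv2.imwrite("pics/crop1.png",can)
for c,im,(x0,x1,y0,y1) in(("side",s,(368,392,187,216)),("top",t,(260,302,180,195))):
    g=im[y0:y1,x0:x1].astype(float)[:,:,1]; k=np.median(g); w=np.clip(k*0.75-g,0,None); m=(w>0).astype(np.uint8)
    n,L,st,ce=cv2.connectedComponentsWithStats(m)
    for i in range(1,n):
        if st[i,4]>5:
            ys,xs=np.nonzero(L==i); ww=w[ys,xs]; uv=(x0+np.average(xs,weights=ww),y0+np.average(ys,weights=ww)); print(c,np.round(uv,2),st[i,4],np.round(atz(c,uv,120),1))
for n in("pin","punch","rack","drawer_handle","cabinet"):
  for c in("side","top"):
    m=r.trace(c,n) if True else 0
    for q in m[:1]:
        ys,xs=np.nonzero(q["pixels"]); print(n,c,round(q["score"],2),len(xs),xs.min(),xs.max(),ys.min(),ys.max(),"c",xs.mean().round(1),ys.mean().round(1))
E
```

```text
side [374.72 192.57] 22 [690.9 129.1 120. ]
side [377.48 198.27] 19 [689.  107.3 120. ]
side [380.63 204.12] 20 [687.9  85.5 120. ]
side [383.61 210.3 ] 21 [685.9  63.3 120. ]
top [267.69 185.12] 27 [692.8 131.3 120. ]
top [276.59 185.95] 27 [691.1 109.2 120. ]
top [285.53 186.93] 27 [689.2  87.  120. ]
top [294.12 187.74] 26 [687.6  65.6 120. ]
pin side 0.86 538 372 391 416 451 c 382.4 434.7
pin top 0.68 120 465 478 257 268 c 471.3 262.8
punch side 0.85 447 360 378 375 405 c 369.1 390.6
rack side 0.77 3903 344 406 380 479 c 372.8 435.2
rack top 0.7 1237 425 479 249 282 c 451.1 266.0
drawer_handle side 0.92 1098 300 337 182 278 c 322.5 227.8
drawer_handle top 0.9 1079 232 321 229 257 c 275.4 240.8
cabinet side 0.89 8909 300 411 170 285 c 359.8 228.2
cabinet top 0.92 6838 228 331 170 256 c 279.4 209.6
```

View pics/crop1.png

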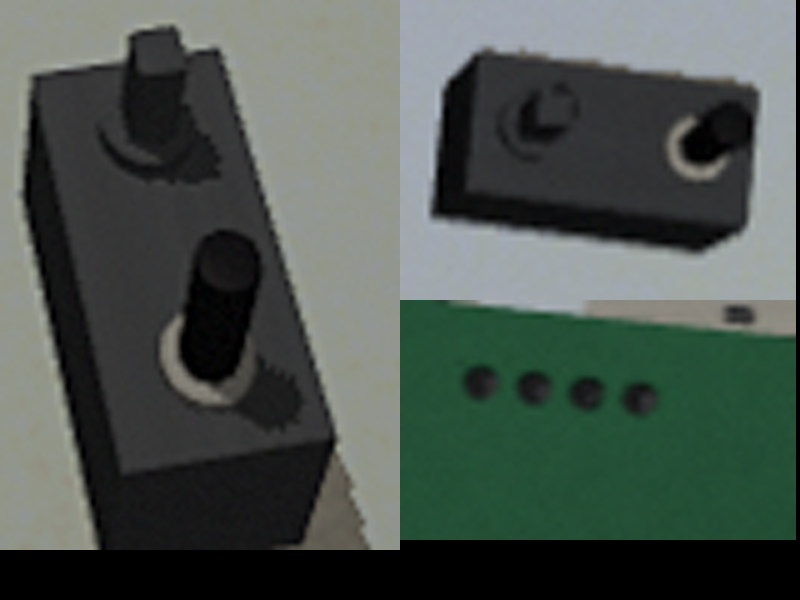

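Crop: handle top centre at side (385.8,422) and top (475.8,259.5). The block's top corners and all four holes are clear.

```bash
python3 - <<'E'
from h import *
print("handle top",tri([("side",(385.8,422)),("top",(475.8,259.5))]).round(1), atz("side",(385.8,422),135).round(1),atz("top",(475.8,259.5),135).round(1))
S=[(346.4,385),(384,380),(407,457.4),(364.4,465)];T=[(433.8,248.3),(479.8,254.7),(477.5,278),(431.3,271.7)]
# order side: left-far, right-far, right-near, left-near ; match top: (side LF)=+y,-x ; RF=+y,+x ; RN=-y,+x ; LN=-y,-x
Tm=[T[3],T[0],T[1],T[2]]
C=np.array([tri([("side",a),("top",b)]) for a,b in zip(S,Tm)]);print(C.round(1),C.mean(0).round(1))
for c,L in(("side",S),("top",Tm)): 
    q=np.array([atz(c,u,75) for u in L]); y=q[0]+q[1]-q[2]-q[3]; print(c,q.mean(0).round(1),"yaw",np.arctan2(-y[0],y[1]).round(3))
H=[((374.72,192.57),(267.69,185.12)),((377.48,198.27),(276.59,185.95)),((380.63,204.12),(285.53,186.93)),((383.61,210.3),(294.12,187.74))]
for a,b in H: print("hole",tri([("side",a),("top",b)]).round(1))
E
```

```text
handle top [ 513.4 -378.2  134.9] [ 512.  -378.2  135. ] [ 514.8 -378.5  135. ]
[[ 492.6 -281.3   76. ]
 [ 551.9 -288.4   75.9]
 [ 538.6 -406.    75. ]
 [ 479.7 -399.1   72.6]] [ 515.7 -343.7   74.9]
side [ 515.7 -343.7   75. ] yaw -0.114
top [ 515.7 -343.7   75. ] yaw -0.115
hole [692.7 131.6 118.2]
hole [690.8 109.5 118.4]
hole [689.1  87.1 118.7]
hole [687.7  65.8 118. ]
```

```bash
python3 -m crank '[[40,-12,0,-8,0],[85,-26,0,-16,0],[130,-40,0,-24,0],[175,-54,0,-32,0],[220,-68,0,-40,0]]' 60; python3 - <<'E'
from h import *
o=obs(); print(tool(o,[512.5,-378.4,225]).round(1), "turn", np.degrees(o["orientation"][2]-1.456).round(1))
E
```

```text
time_s: 2.6
tool_pos: [366.7, -473.4, 245.6]
orientation: [3.141, 0.0, 0.984]
wrist_force: [0.8, -0.8, 0.5]
grip_width: 85.7
t 2.6 tcp [ 366.7 -473.4  245.6] rpy [3.141 0.    0.984] F [ 0.8 -0.8  0.5] w 85.7 q [ 1.06  0.29 -0.28  1.52  0.08  1.34  0.19]
[159.9  68.7  20.6] turn -27.1
```

```bash
python3 -m crank '[[40,17,5,-7,0],[80,34,10,-14,0],[120,51,15,-21,0],[160,69,20,-27,0],[160,69,20,-27,0]]'; python3 - <<'E'
from h import *
o=obs(); print(tool(o,[512.5,-378.4,105]).round(1), "turn", np.degrees(o["orientation"][2]-1.456).round(1))
E
```

```text
time_s: 3.1
tool_pos: [517.1, -374.1, 224.4]
orientation: [3.14, -0.004, 1.462]
wrist_force: [-0.8, -0.8, 0.7]
grip_width: 85.2
t 3.1 tcp [ 517.1 -374.1  224.4] rpy [ 3.14  -0.004  1.462] F [-0.8 -0.8  0.7] w 85.2 q [ 0.87  0.41 -0.42  1.43  0.16  1.34  0.34]
[ -5.2  -4.2 119.3] turn 0.3
```

```bash
python3 -m crank '[[0,0,20,0,0],[0,0,20,0,0]]'; python3 - <<'E'
from h import *
o=obs(); print(tool(o,[512.5,-378.4,105]).round(1), "turn", np.degrees(o["orientation"][2]-1.456).round(1))
for q in r.place_of("top","pin")[:1]: pass
E
```

```text
time_s: 3.3
tool_pos: [510.8, -380.0, 202.9]
orientation: [-3.138, -0.002, 1.449]
wrist_force: [-1.3, 0.3, -1.0]
grip_width: 85.6
t 3.3 tcp [ 510.8 -380.   202.9] rpy [-3.138e+00 -2.000e-03  1.449e+00] F [-1.3  0.3 -1. ] w 85.6 q [ 0.88  0.42 -0.41  1.46  0.17  1.3   0.33]
[ 1.6  1.8 97.9] turn -0.4
```

```bash
python3 -m crank '[[0,0,40,0,0],[0,0,75,0,0],[0,0,98,0,0],[0,0,98,0,0]]'; python3 - <<'E'
from h import *
o=obs(); print(tool(o,[512.5,-378.4,105]).round(1), "turn", np.degrees(o["orientation"][2]-1.456).round(1))
im=snap("side","side1.png"); cv2.imwrite("pics/c2.png",cv2.resize(im[340:480,300:460,::-1],None,fx=4,fy=4,interpolation=cv2.INTER_CUBIC))
E
```

```text
time_s: 3.75
tool_pos: [510.0, -380.1, 104.8]
orientation: [-3.137, -0.002, 1.448]
wrist_force: [-0.2, 0.2, 1.1]
grip_width: 85.7
t 3.75 tcp [ 510.  -380.1  104.8] rpy [-3.137e+00 -2.000e-03  1.448e+00] F [-0.2  0.2  1.1] w 85.7 q [ 0.87  0.5  -0.4   1.57  0.21  1.12  0.3 ]
[ 2.   2.3 -0.2] turn -0.4
```

View pics/c2.png

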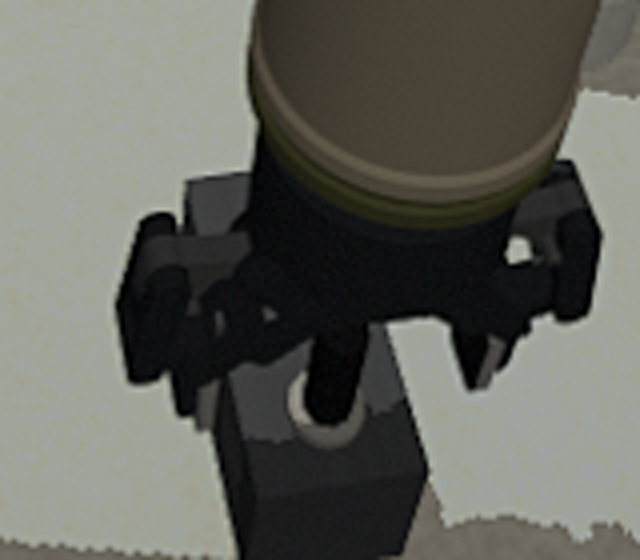

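The open jaws straddle the pin handle along the block's x. I'll nudge 2 mm and close.

```bash
python3 -m crank '[[2,2,0,0,0],[2,2,0,0,150],[2,2,0,0,255],[2,2,0,0,255],[2,2,0,0,255]]' 70; python3 -m crank '[[0,0,0,0,255],[0,0,0,0,255],[0,0,0,0,255]]'; python3 - <<'E'
from h import *
obs()
E
```

```text
time_s: 4.3
tool_pos: [514.2, -378.9, 107.7]
orientation: [3.141, 0.0, 1.449]
wrist_force: [0.8, 0.1, -0.0]
grip_width: 28.1
time_s: 4.6
tool_pos: [514.2, -378.9, 107.7]
orientation: [3.141, 0.0, 1.449]
wrist_force: [-1.6, -0.4, 3.9]
grip_width: 16.3
t 4.6 tcp [ 514.2 -378.9  107.7] rpy [3.141 0.    1.449] F [-1.6 -0.4  3.9] w 16.3 q [ 0.87  0.5  -0.4   1.56  0.21  1.12  0.3 ]
```

```bash
python3 -m crank '[[0,0,-25,0,255],[0,0,-60,0,255],[0,0,-100,0,255],[0,0,-145,0,255],[0,0,-160,0,255]]'; python3 - <<'E'
from h import *
o=obs(); im=snap("side","side2.png"); cv2.imwrite("pics/c3.png",cv2.resize(im[300:480,280:480,::-1],None,fx=4,fy=4,interpolation=cv2.INTER_CUBIC)[:600])
for c in("side",): print([(round(q["score"],2),toW(c,q["position"]).round(1)) for q in r.place_of(c,"pin")])
o=obs(); print(o["moment"])
E
```

```text
time_s: 5.1
tool_pos: [515.4, -379.2, 272.3]
orientation: [3.136, 0.003, 1.449]
wrist_force: [-1.0, -0.1, -1.1]
grip_width: 16.0
t 5.1 tcp [ 515.4 -379.2  272.3] rpy [3.136e+00 3.000e-03 1.449e+00] F [-1.  -0.1 -1.1] w 16.0 q [ 0.87  0.38 -0.42  1.37  0.15  1.42  0.34]
[(0.98, array([ 520. , -379.7,  179.1])), (0.69, array([ 701.9, -203.9,    2. ]))]
t 5.2 tcp [ 515.1 -379.1  269.8] rpy [3.138e+00 2.000e-03 1.449e+00] F [ 0.3  0.3 -2.2] w 16.3 q [ 0.87  0.38 -0.42  1.37  0.15  1.42  0.34]
[ 0.05026683 -0.02856104  0.03269312]
```

View pics/c3.png

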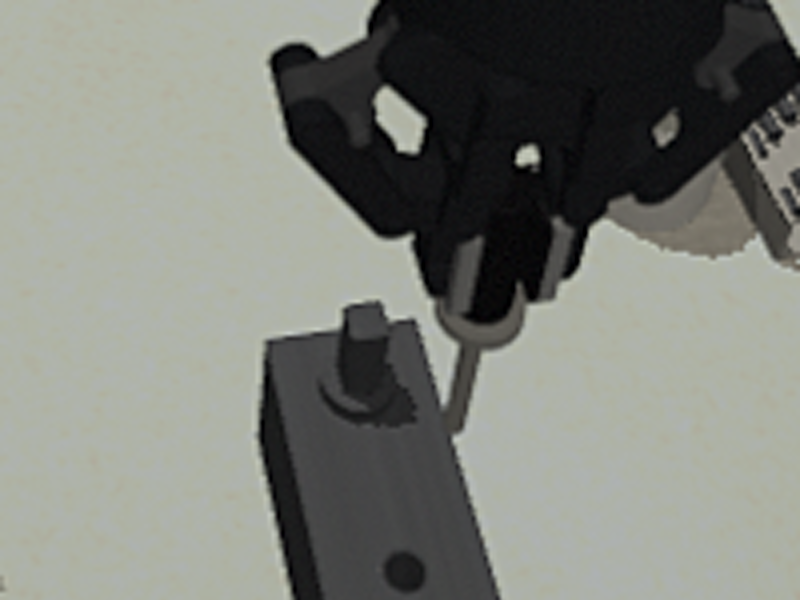

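Pin is held upright with its tip at about side (394,408). The empty hole in the block shows at about side (381,442). I'll carry the pin to hole 1.

```bash
python3 -m crank '[[46,11,0,-1,255],[92,22,0,-2,255],[138,33,0,-2,255],[184,44,0,-2,255],[230,55,0,-2,255]]'; python3 -m crank '[[46,11,0,0,255],[92,22,0,0,255],[138,33,0,0,255],[184,44,0,0,255],[220,53,0,0,255]]';  python3 - <<'E'
from h import *
o=obs(); print(tool(o,[689.1,87.1,245]).round(1))
print("rack free hole",atz("side",(381.3,442.5),75).round(1))
E
```

```text
time_s: 5.7
tool_pos: [596.2, -155.3, 264.9]
orientation: [-3.139, -0.0, 1.484]
wrist_force: [0.8, -0.9, -0.6]
grip_width: 16.6
time_s: 6.2
tool_pos: [668.0, 60.8, 264.6]
orientation: [-3.138, -0.0, 1.486]
wrist_force: [-0.3, 0.9, -0.3]
grip_width: 16.1
t 6.2 tcp [668.   60.8 264.6] rpy [-3.138 -0.     1.486] F [-0.3  0.9 -0.3] w 16.1 q [ 0.24  0.49 -0.59  1.27  0.27  1.46 -0.41]
[28.  18.9 19.5]
rack free hole [ 512.3 -377.8   75. ]
```

```bash
python3 -m crank '[[14,10,10,0,255],[28,19,30,0,255],[28,19,30,0,255],[28,19,30,0,255]]'; python3 - <<'E'
from h import *
o=obs(); a=snap("side","s3.png"); b=snap("top","t3.png")
ca=cv2.resize(a[130:250,310:450,::-1],None,fx=4,fy=4,interpolation=cv2.INTER_CUBIC)
cb=cv2.resize(b[160:220,240:310,::-1],None,fx=3.4,fy=4,interpolation=cv2.INTER_CUBIC)
can=np.zeros((480,800,3),np.uint8); can[:,:560]=ca; can[:cb.shape[0],560:560+cb.shape[1]]=cb; cv2.imwrite("pics/c4.png",can)
print(proj("side",[o["tool_pos"]-[0,0,96],[689.1,87.1,118.5]]).round(1)); obs()
E
```

```text
time_s: 6.6
tool_pos: [689.0, 83.5, 235.1]
orientation: [-3.138, 0.001, 1.485]
wrist_force: [-0.4, -1.9, -0.6]
grip_width: 16.4
t 6.6 tcp [689.   83.5 235.1] rpy [-3.138e+00  1.000e-03  1.485e+00] F [-0.4 -1.9 -0.6] w 16.4 q [ 0.19  0.56 -0.58  1.24  0.3   1.44 -0.45]
[[382.4 197.3]
 [380.8 204.2]]
t 6.7 tcp [689.7  82.8 237.3] rpy [-3.141e+00  1.000e-03  1.483e+00] F [-0.8 -0.8 -0.7] w 16.2 q [ 0.19  0.56 -0.58  1.23  0.3   1.44 -0.45]
```

View pics/c4.png

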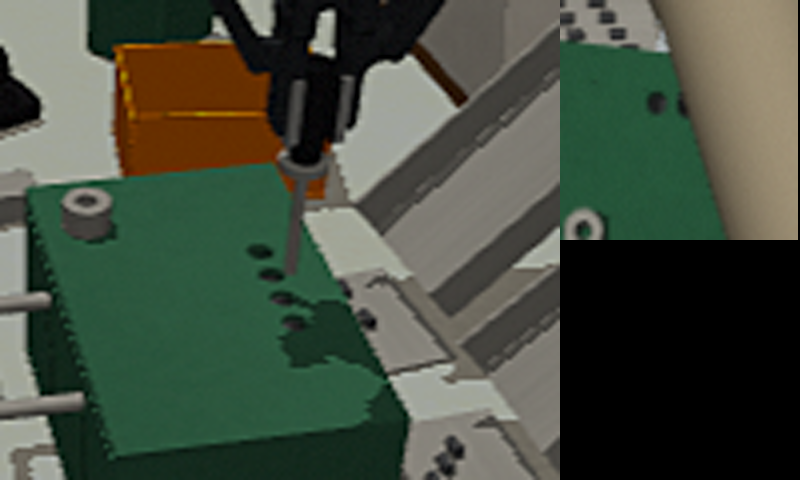

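Side crop: pin tip at about (382.7,198.3), hole 1 at (380.6,204.1). The top view of hole 1 is blocked by the arm.

```bash
python3 - <<'E'
from h import *
o=obs()
for z in (138,140,142): print(z,atz("side",(382.7,198.2),z).round(1))
for u in ((374.72,192.57),(377.48,198.27),(380.63,204.12),(383.61,210.3)): print(atz("side",u,120).round(1))
E
python3 -m crank '[[2,0,6,0,255],[4,0,12,0,255],[4,0,12,0,255]]'; python3 - <<'E'
from h import *
import time
P_=[]
for i in range(2):
    a=snap("side","s4.png"); o=obs(); P_.append(o["tool_pos"])
ca=cv2.resize(a[180:220,350:410,::-1],None,fx=10,fy=10,interpolation=cv2.INTER_CUBIC); cv2.imwrite("pics/c5.png",ca)
E
```

```text
t 6.7 tcp [689.7  82.8 237.3] rpy [-3.141e+00  1.000e-03  1.483e+00] F [-0.8 -0.8 -0.7] w 16.2 q [ 0.19  0.56 -0.58  1.23  0.3   1.44 -0.45]
138 [689.2  81.7 138. ]
140 [687.9  79.1 140. ]
142 [686.7  76.5 142. ]
[690.9 129.2 120. ]
[689.  107.3 120. ]
[687.8  85.5 120. ]
[685.9  63.3 120. ]
time_s: 7.0
tool_pos: [689.7, 87.7, 224.3]
orientation: [-3.14, 0.0, 1.484]
wrist_force: [-0.3, -0.5, -1.0]
grip_width: 16.6
t 7.05 tcp [689.9  87.6 224.8] rpy [-3.141  0.     1.484] F [-0.1 -0.1 -1.4] w 16.7 q [ 0.19  0.56 -0.58  1.25  0.3   1.41 -0.46]
t 7.1 tcp [690.1  87.6 225.2] rpy [-3.141  0.     1.484] F [ 0.7  0.5 -0.6] w 16.6 q [ 0.19  0.56 -0.58  1.25  0.3   1.42 -0.46]
```

View pics/c5.png

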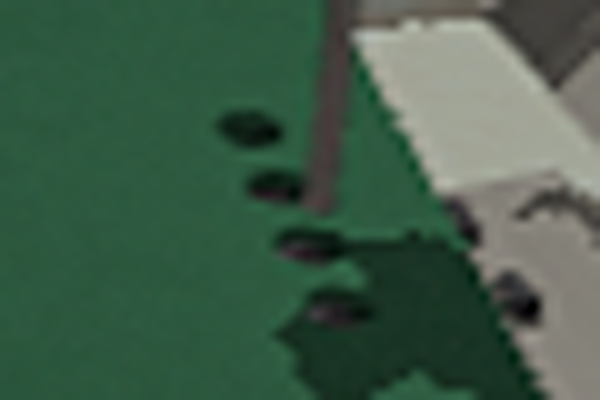

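Crop: tip end is at about side (381.8,200.5) and hole 1's centre at (380.8,204.3), so the tip sits above and slightly right of it.

```bash
python3 - <<'E'
from h import *
for z in (126,128,130): print(z,atz("side",(381.8,200.4),z).round(1))
for z in (120,): print(z,atz("side",(380.8,204.3),z).round(1))
print(proj("side",[[690,87.6,z] for z in (130,128,126,120,118)]).round(1))
E
```

```text
126 [691.7  89.9 126. ]
128 [690.4  87.4 128. ]
130 [689.2  84.9 130. ]
120 [688.   84.8 120. ]
[[381.7 199.6]
 [381.6 200.4]
 [381.5 201.1]
 [381.2 203.4]
 [381.1 204.1]]
```

```bash
python3 -m crank '[[-1.4,-1,3,0,255],[-1.4,-1,6,0,255],[-1.4,-1,8,0,255]]' 90; python3 -m crank '[[0,0,1.5,0,255],[0,0,3,0,255]]' ;python3 -m crank '[[0,0,1.5,0,255],[0,0,3,0,255]]'
```

```text
time_s: 7.4
tool_pos: [689.0, 86.2, 217.0]
orientation: [-3.142, 0.0, 1.484]
wrist_force: [0.7, 0.3, -1.0]
grip_width: 16.1
time_s: 7.6
tool_pos: [689.1, 86.4, 214.2]
orientation: [-3.142, 0.0, 1.484]
wrist_force: [-0.9, 0.5, -0.2]
grip_width: 16.1
time_s: 7.8
tool_pos: [689.1, 86.5, 211.2]
orientation: [3.141, 0.0, 1.484]
wrist_force: [0.4, -0.1, -1.2]
grip_width: 16.2
```

```bash
python3 -m crank '[[0,0,3,0,255],[0,0,6,0,255],[0,0,9,0,255]]'; python3 -m crank '[[0,0,2,0,255],[0,0,4,0,255],[0,0,6,0,255]]';python3 -m crank '[[0,0,1,0,255],[0,0,2,0,255]]' ;
```

```text
time_s: 8.1
tool_pos: [689.0, 86.4, 202.0]
orientation: [-3.142, 0.0, 1.484]
wrist_force: [0.7, 0.0, -0.8]
grip_width: 16.0
time_s: 8.4
tool_pos: [689.1, 86.4, 196.1]
orientation: [3.142, 0.0, 1.484]
wrist_force: [0.5, -0.0, -1.5]
grip_width: 15.9
time_s: 8.6
tool_pos: [689.1, 86.4, 194.3]
orientation: [3.141, 0.0, 1.484]
wrist_force: [0.5, 0.8, -0.9]
grip_width: 15.9
```

```bash
python3 -m crank '[[0,0,1,0,255],[0,0,2,0,255]]'
```

```text
time_s: 8.8
tool_pos: [689.1, 86.5, 192.3]
orientation: [3.141, 0.0, 1.484]
wrist_force: [-0.7, -0.9, -0.9]
grip_width: 16.2
```

```bash
python3 -m crank '[[0,0,1,0,255],[0,0,2,0,255]]'; python3 -m crank '[[0,0,1,0,255],[0,0,1,0,255]]'
```

```text
time_s: 9.0
tool_pos: [689.1, 86.4, 190.3]
orientation: [3.141, 0.0, 1.484]
wrist_force: [0.4, 1.0, -1.2]
grip_width: 15.9
time_s: 9.2
tool_pos: [689.1, 86.5, 189.7]
orientation: [3.141, 0.0, 1.484]
wrist_force: [-1.3, -0.5, 2.9]
grip_width: 16.3
```

```bash
python3 -m crank '[[0,0,1,0,255],[0,0,1,0,255]]'
```

```text
time_s: 9.4
tool_pos: [689.3, 86.6, 189.6]
orientation: [3.14, -0.0, 1.484]
wrist_force: [-3.2, -0.7, 7.4]
grip_width: 16.1
```

Hole 1 stops hard: z held at 189.7 while the force rose past 8 N. I'll retract and try hole 2.

```bash
python3 -m crank '[[0,0,-20,0,255],[0,0,-38,0,255],[11,0,-38,0,255],[22,0,-38,0,255],[22,0,-38,0,255]]'; python3 -m crank '[[0,0,8,0,255],[0,0,13,0,255]]'
```

```text
time_s: 9.9
tool_pos: [690.0, 111.6, 224.8]
orientation: [-3.139, -0.001, 1.488]
wrist_force: [-0.2, 0.4, -1.7]
grip_width: 15.8
time_s: 10.1
tool_pos: [690.6, 107.9, 211.4]
orientation: [-3.14, 0.001, 1.484]
wrist_force: [-0.1, -1.2, -0.7]
grip_width: 16.2
```

```bash
python3 -m crank '[[0,0,6,0,255],[0,0,12,0,255],[0,0,16,0,255],[0,0,19,0,255]]'; python3 -m crank '[[0,0,1,0,255],[0,0,2,0,255]]';  python3 -m crank '[[0,0,1,0,255],[0,0,1.5,0,255]]'
```

```text
time_s: 10.5
tool_pos: [690.9, 108.1, 193.8]
orientation: [-3.141, 0.0, 1.484]
wrist_force: [0.2, -0.3, -1.0]
grip_width: 16.0
time_s: 10.7
tool_pos: [691.1, 108.3, 192.4]
orientation: [3.141, -0.0, 1.484]
wrist_force: [-0.4, 0.4, -0.8]
grip_width: 15.8
time_s: 10.9
tool_pos: [691.0, 108.4, 190.9]
orientation: [3.141, 0.0, 1.484]
wrist_force: [-0.2, 0.6, -0.9]
grip_width: 15.9
```

```bash
python3 -m crank '[[0,0,1,0,255],[0,0,1.5,0,255]]'; python3 -m crank '[[0,0,1,0,255],[0,0,1,0,255]]';python3 -m crank '[[0,0,0.5,0,255],[0,0,0.5,0,255]]'
```

```text
time_s: 11.1
tool_pos: [691.1, 108.4, 189.7]
orientation: [3.141, -0.0, 1.484]
wrist_force: [-1.0, -0.0, 3.5]
grip_width: 16.0
time_s: 11.3
tool_pos: [691.2, 108.5, 189.6]
orientation: [3.14, -0.0, 1.484]
wrist_force: [-1.8, -0.6, 7.6]
grip_width: 15.6
time_s: 11.5
tool_pos: [691.2, 108.6, 189.5]
orientation: [3.14, -0.0, 1.484]
wrist_force: [-2.9, -0.8, 8.3]
grip_width: 15.8
```

Hole 2 is hard as well. Next is hole 3.

```bash
python3 -m crank '[[0,0,-20,0,255],[0,0,-38,0,255],[11,0,-38,0,255],[22,0,-38,0,255],[22,0,-38,0,255]]'; python3 -m crank '[[0,0,8,0,255],[0,0,13,0,255]]'
```

```text
time_s: 12.0
tool_pos: [691.9, 133.5, 224.3]
orientation: [-3.139, -0.001, 1.488]
wrist_force: [-0.3, 0.7, -1.0]
grip_width: 16.0
time_s: 12.2
tool_pos: [692.5, 129.9, 210.9]
orientation: [-3.14, 0.001, 1.484]
wrist_force: [-0.0, 0.3, -0.8]
grip_width: 16.1
```

```bash
python3 -m crank '[[0,0,6,0,255],[0,0,12,0,255],[0,0,16,0,255],[0,0,19,0,255]]'; python3 -m crank '[[0,0,1,0,255],[0,0,2,0,255]]';  python3 -m crank '[[0,0,1,0,255],[0,0,1.5,0,255]]'
```

```text
time_s: 12.6
tool_pos: [692.8, 130.0, 193.2]
orientation: [-3.141, 0.0, 1.484]
wrist_force: [-0.4, 0.2, -1.2]
grip_width: 15.8
time_s: 12.8
tool_pos: [693.0, 130.2, 192.0]
orientation: [3.141, -0.0, 1.484]
wrist_force: [0.5, -0.2, -0.9]
grip_width: 15.9
time_s: 13.0
tool_pos: [692.9, 130.3, 190.4]
orientation: [3.141, 0.0, 1.484]
wrist_force: [0.1, -0.2, -0.3]
grip_width: 16.2
```

```bash
python3 -m crank '[[0,0,1,0,255],[0,0,1.5,0,255]]'; python3 -m crank '[[0,0,1,0,255],[0,0,1,0,255]]';python3 -m crank '[[0,0,0.5,0,255],[0,0,0.5,0,255]]'
```

```text
time_s: 13.2
tool_pos: [693.1, 130.4, 189.6]
orientation: [3.141, -0.0, 1.484]
wrist_force: [-1.3, -0.6, 5.6]
grip_width: 16.1
time_s: 13.4
tool_pos: [693.1, 130.6, 189.5]
orientation: [3.14, -0.0, 1.484]
wrist_force: [-2.7, -1.7, 9.7]
grip_width: 15.8
time_s: 13.6
tool_pos: [693.2, 130.6, 189.5]
orientation: [3.14, -0.001, 1.484]
wrist_force: [-3.2, -1.3, 12.4]
grip_width: 16.0
```

Hole 3 is hard too, at 13 N with no travel. That leaves hole 0.

```bash
python3 -m crank '[[0,0,-20,0,255],[0,0,-39,0,255],[-22,0,-39,0,255],[-44,0,-39,0,255],[-66,0,-39,0,255]]'; python3 -m crank '[[0,0,0,0,255],[0,0,0,0,255],[0,0,8,0,255],[0,0,13,0,255]]'
```

```text
time_s: 14.1
tool_pos: [687.1, 63.8, 226.3]
orientation: [3.141, 0.0, 1.484]
wrist_force: [0.8, -0.2, -0.9]
grip_width: 16.2
time_s: 14.5
tool_pos: [686.9, 65.8, 212.3]
orientation: [-3.141, -0.0, 1.486]
wrist_force: [-0.4, -0.3, -1.4]
grip_width: 16.2
```

```bash
python3 -m crank '[[0,0,6,0,255],[0,0,12,0,255],[0,0,16,0,255],[0,0,19,0,255]]'; python3 -m crank '[[0,0,1,0,255],[0,0,2,0,255]]';  python3 -m crank '[[0,0,1,0,255],[0,0,1.5,0,255]]'
```

```text
time_s: 14.9
tool_pos: [687.1, 64.6, 193.7]
orientation: [-3.141, 0.0, 1.484]
wrist_force: [-0.4, -0.4, -0.5]
grip_width: 16.1
time_s: 15.1
tool_pos: [687.3, 64.5, 192.4]
orientation: [3.141, -0.0, 1.484]
wrist_force: [0.9, 0.1, -1.4]
grip_width: 16.2
time_s: 15.3
tool_pos: [687.2, 64.5, 190.9]
orientation: [3.141, 0.0, 1.484]
wrist_force: [1.4, 0.1, -1.8]
grip_width: 16.1
```

```bash
python3 -m crank '[[0,0,1,0,255],[0,0,1.5,0,255]]'; python3 -m crank '[[0,0,1,0,255],[0,0,1,0,255]]';python3 -m crank '[[0,0,0.5,0,255],[0,0,0.5,0,255]]'
```

```text
time_s: 15.5
tool_pos: [687.3, 64.5, 189.7]
orientation: [3.141, -0.0, 1.484]
wrist_force: [-0.4, -0.0, 4.5]
grip_width: 15.9
time_s: 15.7
tool_pos: [687.4, 64.6, 189.3]
orientation: [3.14, -0.0, 1.484]
wrist_force: [-2.4, -0.4, 5.3]
grip_width: 16.3
time_s: 15.9
tool_pos: [687.4, 64.6, 189.0]
orientation: [3.14, -0.0, 1.484]
wrist_force: [-1.7, -0.8, 6.7]
grip_width: 15.5
```

```bash
python3 -m crank '[[0,0,1,0,255],[0,0,1,0,255],[0,0,1,0,255]]';python3 -m crank '[[0,0,1,0,255],[0,0,1,0,255],[0,0,1,0,255]]'
```

```text
time_s: 16.2
tool_pos: [687.4, 64.6, 188.0]
orientation: [3.14, -0.0, 1.484]
wrist_force: [-1.3, 0.3, 5.5]
grip_width: 15.8
time_s: 16.5
tool_pos: [687.5, 64.6, 187.0]
orientation: [3.14, -0.0, 1.484]
wrist_force: [-2.0, -1.0, 7.2]
grip_width: 16.2
```

Hole 0 gives way, at 1 mm per mm under about 7 N. I'll press on toward 9 to 11 mm.

```bash
python3 -m crank '[[0,0,1.5,0,255],[0,0,3,0,255],[0,0,4.5,0,255],[0,0,6,0,255],[0,0,6,0,255]]';python3 -m crank '[[0,0,1,0,255],[0,0,2,0,255],[0,0,3,0,255],[0,0,3,0,255]]'; python3 - <<'E'
from h import *
o=obs(); a=snap("side","s5.png"); b=snap("top","t5.png")
for c in("side","top"): print([(round(q["score"],2),toW(c,q["position"]).round(1)) for q in r.place_of(c,"drawer_handle")])
E
```

```text
time_s: 17.0
tool_pos: [687.6, 64.6, 180.8]
orientation: [3.14, -0.0, 1.484]
wrist_force: [-0.6, -0.8, 6.2]
grip_width: 16.1
time_s: 17.4
tool_pos: [687.6, 64.6, 177.9]
orientation: [3.14, -0.0, 1.484]
wrist_force: [-1.4, -0.1, 6.8]
grip_width: 16.1
t 17.4 tcp [687.6  64.6 177.9] rpy [ 3.14  -0.     1.484] F [-1.4 -0.1  6.8] w 16.1 q [ 0.23  0.58 -0.57  1.33  0.31  1.32 -0.44]
[(0.57, array([492.4, 110.2,  97.7])), (0.39, array([685.5,  65.6, 119.7]))]
[(0.6, array([494.2, 114.7,  92.3]))]
```

The drawer handle moved from x≈524 to ≈493 in both views, so the latch tripped with about 31 mm of travel. I'll withdraw the pin and carry it back.

```bash
python3 -m crank '[[0,0,-25,0,255],[0,0,-55,0,255],[0,0,-88,0,255],[-30,-9,-92,0,255],[-75,-22,-92,0,255]]'; python3 -m crank '[[-46,-13.5,0,0,255],[-92,-27,0,0,255],[-138,-40.5,0,0,255],[-184,-54,0,0,255],[-230,-67.5,0,0,255]]'; python3 -m crank '[[-46,-13.5,0,0,255],[-92,-27,0,0,255],[-138,-41,0,0,255],[-138,-41,0,0,255]]';python3 - <<'E'
from h import *
for i in range(3): r.read_camera("side"); o=obs()
print(tool(o,[512.8,-378.3,180]).round(1))
E
```

```text
time_s: 18.1
tool_pos: [659.1, -5.3, 270.2]
orientation: [3.139, -0.002, 1.49]
wrist_force: [0.3, -1.4, -1.0]
grip_width: 16.4
time_s: 18.6
tool_pos: [570.6, -233.3, 268.9]
orientation: [3.141, 0.0, 1.484]
wrist_force: [1.0, -0.4, -0.2]
grip_width: 16.0
time_s: 19.0
tool_pos: [514.0, -373.9, 268.1]
orientation: [-3.139, 0.004, 1.473]
wrist_force: [-0.1, -0.0, -1.5]
grip_width: 15.4
t 19.05 tcp [ 516.3 -369.7  268.2] rpy [-3.140e+00  1.000e-03  1.477e+00] F [ 0.6  1.4 -1.7] w 16.1 q [ 0.88  0.38 -0.44  1.38  0.16  1.42  0.35]
t 19.1 tcp [ 518.  -366.8  268.5] rpy [-3.141 -0.     1.481] F [ 0.7  0.7 -0.5] w 15.8 q [ 0.88  0.38 -0.44  1.38  0.16  1.42  0.35]
t 19.15 tcp [ 518.9 -365.1  268.7] rpy [ 3.141e+00 -1.000e-03  1.484e+00] F [ 0.3  0.9 -0.1] w 16.0 q [ 0.87  0.38 -0.44  1.38  0.16  1.42  0.35]
[-13.7  -5.   88.7]
```

```bash
python3 -m crank '[[-14,-5,40,0,255],[-14,-5,82,0,255],[-14,-5,82,0,255],[-14,-5,82,0,255],[-14,-5,82,0,255]]'; python3 - <<'E'
from h import *
for i in range(2): a=snap("side","s6.png"); o=obs()
print(tool(o,[512.8,-378.3,180]).round(1))
cv2.imwrite("pics/c6.png",cv2.resize(a[400:465,350:430,::-1],None,fx=9,fy=9,interpolation=cv2.INTER_CUBIC))
print(proj("side",[o["tool_pos"]-[0,0,97],[512.3,-377.8,75]]).round(1))
E
```

```text
time_s: 19.65
tool_pos: [514.4, -378.5, 189.7]
orientation: [3.138, 0.001, 1.486]
wrist_force: [-0.5, 0.3, -1.3]
grip_width: 15.7
t 19.7 tcp [ 514.3 -378.8  189.7] rpy [3.138e+00 2.000e-03 1.485e+00] F [-0.4  0.  -1.3] w 15.6 q [ 0.89  0.43 -0.43  1.48  0.18  1.27  0.35]
t 19.75 tcp [ 514.  -379.   189.4] rpy [3.138e+00 2.000e-03 1.485e+00] F [-0.4  0.1 -1.4] w 16.0 q [ 0.89  0.43 -0.43  1.48  0.18  1.27  0.35]
[ 0.6 -1.3  9.4]
[[384.1 437.2]
 [381.3 442.5]]
```

View pics/c6.png

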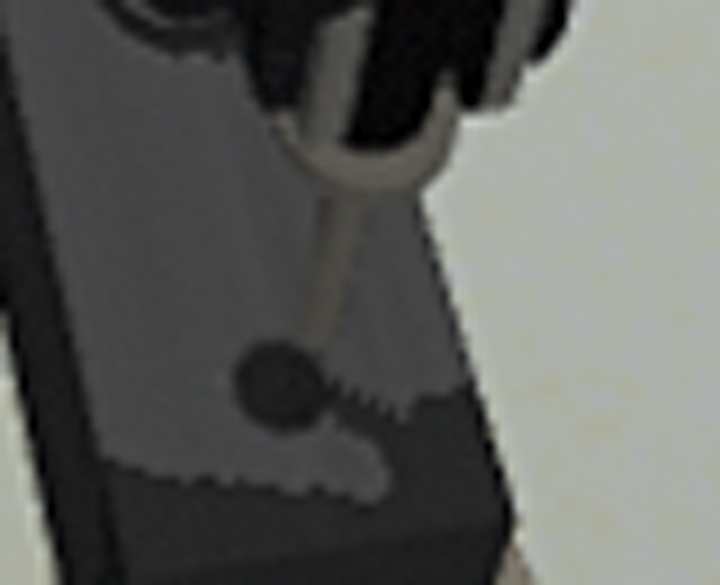

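Crop: tip at about (384.8,438.0), hole at (381.3,442.8).

```bash
python3 - <<'E'
from h import *
o=obs()
for z in (90,92,94): print(z,atz("side",(384.7,438),z).round(1))
h=atz("side",(381.3,442.8),75); print(h.round(1))
t=atz("side",(384.7,438),92); print("tool shift",tool(o,np.array(o["tool_pos"])+h-t).round(1))
E
```

```text
t 19.75 tcp [ 514.  -379.   189.4] rpy [3.138e+00 2.000e-03 1.485e+00] F [-0.4  0.1 -1.4] w 16.0 q [ 0.89  0.43 -0.43  1.48  0.18  1.27  0.35]
90 [ 515.1 -379.2   90. ]
92 [ 514.5 -380.    92. ]
94 [ 514.  -380.8   94. ]
[ 512.1 -378.2   75. ]
tool shift [ 1.7 -2.6 17. ]
```

```bash
python3 -m crank '[[1,-1.8,5,0,255],[1,-1.8,10,0,255],[1,-1.8,10,0,255],[1,-1.8,10,0,255]]'; python3 -m crank '[[0,0,2,0,255],[0,0,4,0,255],[0,0,6,0,255],[0,0,6,0,255]]'; python3 -m crank '[[0,0,2,0,255],[0,0,4,0,255],[0,0,4,0,255]]'
```

```text
time_s: 20.15
tool_pos: [510.8, -377.9, 176.7]
orientation: [-3.141, -0.0, 1.484]
wrist_force: [0.1, -0.3, -1.0]
grip_width: 15.9
time_s: 20.55
tool_pos: [510.8, -377.8, 170.4]
orientation: [-3.141, -0.0, 1.484]
wrist_force: [-0.5, 0.0, -0.9]
grip_width: 15.7
time_s: 20.85
tool_pos: [510.8, -377.8, 166.4]
orientation: [-3.141, -0.0, 1.484]
wrist_force: [0.3, -0.5, -1.5]
grip_width: 15.8
```

```bash
python3 -m crank '[[0,1,5,0,255],[0,1,15,0,255],[0,1,25,0,255],[0,1,25,0,255]]'; python3 -m crank '[[0,0,10,0,255],[0,0,20,0,255],[0,0,29,0,255],[0,0,29,0,255],[0,0,29,0,255]]'
```

```text
time_s: 21.25
tool_pos: [510.9, -377.4, 139.5]
orientation: [-3.139, -0.002, 1.484]
wrist_force: [-0.5, 0.6, -1.4]
grip_width: 15.8
time_s: 21.75
tool_pos: [511.8, -377.9, 112.6]
orientation: [-3.141, -0.0, 1.484]
wrist_force: [-0.3, 0.4, -1.2]
grip_width: 16.3
```

```bash
python3 -m crank '[[0,0,1,0,255],[0,0,2,0,255],[0,0,3,0,255],[0,0,3,0,255]]'; python3 -m crank '[[0,0,1,0,255],[0,0,1.5,0,255],[0,0,1.5,0,255]]'
```

```text
time_s: 22.15
tool_pos: [511.9, -377.9, 109.8]
orientation: [-3.142, 0.0, 1.484]
wrist_force: [-0.4, 0.3, -1.1]
grip_width: 16.4
time_s: 22.45
tool_pos: [511.8, -378.0, 108.2]
orientation: [-3.141, 0.0, 1.484]
wrist_force: [-0.1, -0.7, -1.1]
grip_width: 15.8
```

```bash
python3 -m crank '[[0,0,0.7,0,255],[0,0,0.7,0,255],[0,0,0.7,0,255]]'; python3 -m crank '[[0,0,0.7,0,255],[0,0,0.7,0,255],[0,0,0.7,0,255]]'
```

```text
time_s: 22.75
tool_pos: [512.0, -378.0, 107.8]
orientation: [3.141, 0.0, 1.484]
wrist_force: [0.5, 0.4, -0.4]
grip_width: 15.9
time_s: 23.05
tool_pos: [512.0, -378.1, 107.7]
orientation: [3.141, 0.0, 1.484]
wrist_force: [-3.5, 1.7, 5.7]
grip_width: 15.9
```

The collar is seated: contact at z 107.7, as predicted. I'll release and rise.

```bash
python3 -m crank '[[0,0,-0.5,0,200],[0,0,-0.5,0,100],[0,0,-0.5,0,0],[0,0,-0.5,0,0],[0,0,-0.5,0,0]]'; python3 -m crank '[[0,0,0,0,0],[0,0,-30,0,0],[0,0,-70,0,0],[0,0,-110,0,0],[0,0,-130,0,0]]'; python3 - <<'E'
from h import *
o=obs(); r.read_camera("side"); print([(round(q["score"],2),toW("side",q["position"]).round(1)) for q in r.place_of("side","pin")][:2])
E
```

```text
time_s: 23.55
tool_pos: [511.9, -378.0, 107.3]
orientation: [-3.142, -0.0, 1.484]
wrist_force: [-0.1, 0.2, 0.5]
grip_width: 75.4
time_s: 24.05
tool_pos: [512.9, -378.4, 241.6]
orientation: [3.138, 0.002, 1.484]
wrist_force: [1.4, 0.4, 0.8]
grip_width: 85.2
t 24.05 tcp [ 512.9 -378.4  241.6] rpy [3.138e+00 2.000e-03 1.484e+00] F [1.4 0.4 0.8] w 85.2 q [ 0.89  0.39 -0.44  1.42  0.17  1.36  0.36]
[(0.84, array([ 513. , -376.4,   15.8]))]
```

```bash
python3 - <<'E'
from h import *
a=snap("side","s7.png"); b=snap("top","t7.png")
for c in("side","top"): print([(round(q["score"],2),toW(c,q["position"]).round(1)) for q in r.place_of(c,"drawer_handle")][:2])
can=np.zeros((600,800,3),np.uint8)
can[:600,:400]=cv2.resize(a[180:280,280:347,::-1],(400,600),interpolation=cv2.INTER_CUBIC)
can[:400,400:]=cv2.resize(b[225:275,240:307,::-1],(400,300),interpolation=cv2.INTER_CUBIC).repeat(1,0)[:300] if 0 else cv2.resize(b[225:292,240:307,::-1],(400,400),interpolation=cv2.INTER_CUBIC)
cv2.imwrite("pics/c7.png",can)
E
```

```text
[(0.66, array([493.8, 110.4,  95. ])), (0.28, array([415.7, 375.5,  -1.4]))]
[(0.59, array([495.8, 115.4,  93.9]))]
```

View pics/c7.png

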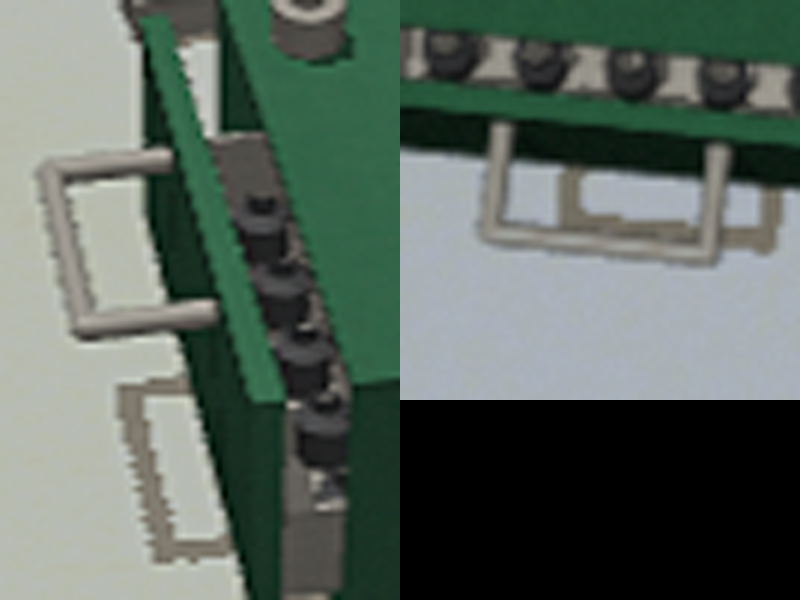

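The drawer is open. Bar midpoint is at about side (290.9,220.8) and top (273.7,266.0).

```bash
python3 - <<'E'
from h import *
for s,t in (((288.7,208),(255.1,264)),((293.1,233.7),(292.3,268)),((290.9,220.8),(273.7,266))): print(tri([("side",s),("top",t)]).round(1),atz("side",s,93).round(1),atz("top",t,93).round(1))
o=obs(); print(tool(o,[494.5,112,240]).round(1))
E
```

```text
[499.4 156.4  94.2] [500.9 158.2  93. ] [498.5 156.6  93. ]
[489.8  64.8  97.2] [490.5  69.6  93. ] [490.7  64.9  93. ]
[494.8 110.6  94.5] [495.6 112.5  93. ] [494.6 110.7  93. ]
t 24.35 tcp [ 511.4 -377.7  236. ] rpy [-3.140e+00 -1.000e-03  1.484e+00] F [-0.4  0.5  0.2] w 85.3 q [ 0.89  0.4  -0.44  1.42  0.17  1.36  0.36]
[486.4 -59.2  -3.5]
```

```bash
python3 -m crank '[[46,-5.6,0,0,150],[92,-11.2,0,0,150],[138,-16.8,0,0,150],[184,-22.4,0,0,150],[230,-28,0,0,150]]'; python3 -m crank '[[46,-5.8,0,0,150],[92,-11.6,0,0,150],[138,-17.4,0,0,150],[184,-23.2,0,0,150],[230,-29,0,0,150]]'; python3 -m crank '[[26,-4,0,0,150],[26,-4,0,0,150],[26,-4,0,0,150],[26,-4,0,0,150],[26,-4,0,0,150]]'; python3 - <<'E'
from h import *
r.read_camera("side"); o=obs(); print(tool(o,[493.5,111,89]).round(1))
E
```

```text
time_s: 24.85
tool_pos: [503.0, -144.6, 236.2]
orientation: [-3.14, -0.0, 1.484]
wrist_force: [0.7, -0.6, 0.8]
grip_width: 35.4
time_s: 25.35
tool_pos: [494.0, 86.8, 236.5]
orientation: [-3.14, 0.0, 1.484]
wrist_force: [1.0, 0.9, 0.2]
grip_width: 35.1
time_s: 25.85
tool_pos: [493.4, 110.0, 237.0]
orientation: [-3.141, 0.0, 1.482]
wrist_force: [0.0, 0.2, 0.2]
grip_width: 35.2
t 25.9 tcp [493.4 110.2 237.1] rpy [-3.141  0.     1.482] F [ 0.5 -0.  -0.8] w 34.9 q [ 0.42  0.14 -0.79  1.75  0.1   1.29 -0.48]
[8.000e-01 1.000e-01 1.481e+02]
```

```bash
python3 -m crank '[[0,0,40,0,150],[0,0,80,0,150],[0,0,100,0,150],[0,0,110,0,150],[0,0,110,0,150]]'; python3 -m crank '[[0,0,10,0,150],[0,0,20,0,150],[0,0,30,0,150],[0,0,37,0,150],[0,0,37,0,150]]'
```

```text
time_s: 26.4
tool_pos: [492.8, 110.9, 126.6]
orientation: [-3.14, 0.0, 1.483]
wrist_force: [-0.7, -0.4, -0.3]
grip_width: 35.2
time_s: 26.9
tool_pos: [492.6, 111.3, 89.3]
orientation: [-3.14, 0.0, 1.484]
wrist_force: [0.6, 0.2, 0.5]
grip_width: 35.2
```

```bash
python3 -m crank '[[0,0,0,0,255],[0,0,0,0,255],[0,0,0,0,255],[0,0,0,0,255]]' 30; python3 -m crank '[[0,-5,0,0,255],[0,-10,0,0,255],[0,-15,0,0,255],[0,-20,0,0,255],[0,-25,0,0,255]]'; python3 -m crank '[[0,-3,0,0,255],[0,-6,0,0,255],[0,-9,0,0,255],[0,-9,0,0,255]]'
```

```text
time_s: 27.3
tool_pos: [493.6, 111.6, 90.8]
orientation: [3.141, -0.0, 1.484]
wrist_force: [0.6, -0.1, 1.6]
grip_width: 8.6
time_s: 27.8
tool_pos: [468.1, 113.7, 90.8]
orientation: [3.141, 0.0, 1.484]
wrist_force: [2.9, 0.1, 6.1]
grip_width: 8.6
time_s: 28.2
tool_pos: [458.8, 114.4, 90.7]
orientation: [3.141, 0.001, 1.484]
wrist_force: [-1.3, -0.7, 9.1]
grip_width: 8.8
```

```bash
python3 -m crank '[[0,-1.5,-0.5,0,255],[0,-3,-1,0,255],[0,-3,-1,0,255]]'; python3 -m crank '[[0,-1.5,0,0,255],[0,-3,0,0,255],[0,-3,0,0,255]]'
```

```text
time_s: 28.5
tool_pos: [456.6, 114.6, 90.9]
orientation: [3.14, -0.001, 1.484]
wrist_force: [8.4, 0.9, -9.6]
grip_width: 9.0
time_s: 28.8
tool_pos: [456.4, 114.6, 91.2]
orientation: [3.135, -0.003, 1.483]
wrist_force: [25.6, 1.6, -25.0]
grip_width: 8.7
```

That's the stop: x held at 456.5 while the force rose. I'll relax, open and rise.

```bash
python3 -m crank '[[0,3,1,0,255],[0,4,1,0,255],[0,4,1,0,255]]'; python3 -m crank '[[0,0,0,0,200],[0,0,0,0,150],[0,0,0,0,150],[0,0,0,0,150]]'; python3 - <<'E'
from h import *
o=obs(); a=snap("side","s8.png"); print([(round(q["score"],2),toW("side",q["position"]).round(1)) for q in r.place_of("side","drawer_handle")][:2])
E
```

```text
time_s: 29.1
tool_pos: [457.5, 114.5, 90.8]
orientation: [3.141, 0.0, 1.484]
wrist_force: [0.3, -0.9, 7.4]
grip_width: 8.7
time_s: 29.5
tool_pos: [457.0, 114.5, 90.1]
orientation: [-3.141, 0.0, 1.484]
wrist_force: [-0.7, -0.4, 0.5]
grip_width: 35.1
t 29.5 tcp [457.  114.5  90.1] rpy [-3.141  0.     1.484] F [-0.7 -0.4  0.5] w 35.1 q [ 0.38  0.24 -0.78  2.    0.2   0.99 -0.59]
[(0.93, array([455.8, 112.6,  96.1])), (0.63, array([ 330.7, -220.2,    2. ]))]
```

```bash
python3 -m crank '[[0,0,-15,0,150],[0,0,-40,0,150],[0,0,-80,0,150],[0,0,-120,0,150],[0,0,-150,0,150]]'; python3 -m crank '[[-40,0,0,0,150],[-80,0,0,0,150],[-120,0,0,0,150],[-160,0,0,0,150],[-160,0,0,0,150]]'; python3 - <<'E'
from h import *
o=obs(); a=snap("side","s9.png"); b=snap("top","t9.png")
for n in ("drawer_handle","pin","rack","punch","bush","jar","driver","clamp","gauge_block"):
    print(n,[[(round(q["score"],2),toW(c,q["position"]).round(0)) for q in r.place_of(c,n)[:1]] for c in("side","top")])
can=np.zeros((600,800,3),np.uint8)
can[:600,:400]=cv2.resize(a[160:280,270:350,::-1],(400,600),interpolation=cv2.INTER_CUBIC)
can[:600,400:]=cv2.resize(a[360:480,340:420,::-1],(400,600),interpolation=cv2.INTER_CUBIC)
cv2.imwrite("pics/c9.png",can)
E
```

```text
time_s: 30.1
tool_pos: [457.5, 115.2, 244.0]
orientation: [3.139, -0.0, 1.485]
wrist_force: [0.5, -0.2, -0.3]
grip_width: 35.0
time_s: 30.6
tool_pos: [442.8, -49.8, 241.3]
orientation: [3.141, 0.001, 1.477]
wrist_force: [0.6, 0.6, -0.1]
grip_width: 35.4
t 30.6 tcp [442.8 -49.8 241.3] rpy [3.141e+00 1.000e-03 1.477e+00] F [ 0.6  0.6 -0.1] w 35.4 q [ 0.65 -0.04 -0.62  1.88 -0.02  1.29 -0.05]
drawer_handle [[(0.77, array([458., 112.,  95.]))], [(0.84, array([459., 118.,  92.]))]]
pin [[(0.86, array([ 512., -379.,   13.]))], [(0.65, array([ 514., -377.,    7.]))]]
rack [[(0.83, array([ 514., -342.,   -0.]))], [(0.56, array([ 517., -341.,   -3.]))]]
punch [[(0.95, array([ 523., -306.,   33.]))], [(0.4, array([ 518., -310.,   33.]))]]
bush [[(0.61, array([646., 100.,  -0.]))], [(0.62, array([418., 377.,   1.]))]]
jar [[(0.73, array([ 702., -206.,    2.]))], [(0.63, array([ 701., -203.,   -1.]))]]
driver [[(0.72, array([ 330., -222.,    0.]))], [(0.63, array([ 333., -221.,    1.]))]]
clamp [[(0.88, array([414., 374.,  -2.]))], [(0.58, array([417., 380.,   1.]))]]
gauge_block [[(0.62, array([605., 378.,   2.]))], [(0.72, array([612., 376.,  -1.]))]]
```

View pics/c9.png

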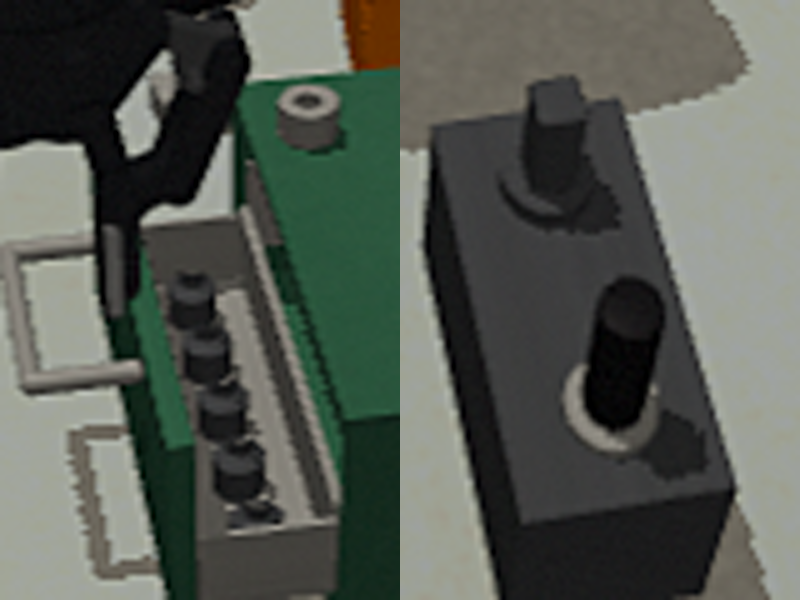

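The drawer is at its stop, the pin is seated and upright, the bush is in place, and the gripper is clear of everything. Handing in.

```bash
python3 -c "
from h import *
print(r.close_job())"
```

```text
the job is handed in; nothing more can be done
None
```

The job is handed in at about 31 s of the 67 s allowed; no verdict was reported.

**Latch:** I probed the holes with the pin in the order 1, 2, 3, 0. Holes 1, 2 and 3 stopped hard at the strip, and I pressed no more than about 13 N there. Hole 0 gave under about 5–9 N. After about 12 mm of travel the cameras showed the handle about 31 mm further out.

**Pin:** It is back in its own hole in the tool block. The collar made contact at the height it was picked up from, and the last picture shows it upright and seated.

**Drawer:** I pulled it by the handle until it stopped hard at about 25–35 N. The handle then measured 458–459 mm in x against about 524 mm when shut. That is 65–67 mm by the networks, which are good to about 4 mm, so the hard stop is my main evidence that it is fully out.

**Bystanders:** The jar, driver, clamp, gauge block and punch measured within a few mm of where they started. For the bush, both cameras' networks returned other objects in the last check, but the last picture shows it standing at its place on the cabinet top. The gripper was hanging clear about 240 mm above the bench when I handed in.

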